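# Find the thread hand of the canister's cap and hold the cap lifted off

## Task

I want to fill the green canister: take its red cap off for me. Nobody remembers whether the cap has a left-hand or a right-hand thread, so feel by trying which way it loosens, turn it about a fifth of a turn that way until it is free, lift it straight up and finish still holding it in the gripper, level and still, about 10 cm above the seat it came from. Leave the tools and bottle around it alone.

Things in the scene. Friction and masses are not known exactly. Their poses are not given: they have to be found in the camera images.
- canister: green round canister with a white band, 84 mm across, on a dark steel base plate 124x124x6 mm screwed to the worktop: it cannot move or turn. Origin on the worktop under its axis, z up. Its shoulder narrows from 74 to 93 mm high and ends in a flat seat on which the cap stands. With the cap fully on, the cap's x axis lies along the canister's x axis
- cap: round red ribbed cap, 56 mm across (a plain cylinder to grip), 42 mm tall, 0.05 to 0.12 kg, white stripe across its flat top along its x axis. Origin on its axis at the lower rim, z up; 95 mm above the worktop when fully on. A quick thread with two inner lugs, left-hand or right-hand: this cannot be seen, differs from start to start and must be felt by trying
- cap_top (a point): centre of the cap's flat top, 42 mm above its lower rim. Turned the right way the cap moves easily and follows the gripper, comes free at about 57 degrees and lifts straight off anywhere from 60 to 115 degrees (75 is good); it does not rise as it turns. Turned the wrong way it meets a hard stop within 10 degrees. Until freed it lifts only 2 to 3 mm
- neck_seat (a point): centre of the canister's flat seat (58 mm across), on its axis, 95 mm above the worktop; z up. A steel neck 26 mm tall and 47 mm across at its two ledges rises from it inside the cap
- pliers: red-handled pliers, 67x175x13 mm, lying flat; origin under the middle; bystander, to be left alone
- black_tape: roll of black insulating tape, 68x74x18 mm, lying flat; origin under the middle; bystander, to be left alone
- glue: white plastic glue bottle with a dark nozzle, 54 mm across and 155 mm tall, standing; origin under the middle; bystander, to be left alone
- screwdriver: red-handled screwdriver, 28x208x28 mm, lying; origin under the middle; bystander, to be left alone
- tape_rule: yellow tape measure, 39x78x68 mm, standing; origin under the middle; bystander, to be left alone
Things that resemble listed ones, but are neither listed nor needed, are in the scene too. Several things have the shape of the cap; the one meant has the colours described above.

How it is judged:
By the outcome, as a careful person would: the job done as asked, in the order asked, and still so for the second after the job is handed in, while the arm keeps its last pose, push and grip.
It also fails if it takes over 40 s, if anything falls off the work surface, if the arm or the gripper's body presses on something with over 40 N, if the wrist force passes 120 N, or if a joint passes its speed limit or range.

## Robot

A 6-joint arm with a two-finger parallel gripper is mounted at the origin on the work surface; the furniture and walls round the work are solid. World frame = base frame: x ahead of the robot, y to its left, z up, the work surface at z = 0. Lengths are in mm, angles in rad, forces in N, time in s.
With the tool pointing down it reaches from about 350 to 975 mm from the base axis. Payload 7.1 kg.
Tool frame: the origin (TCP) lies at the very end of the fingers, on their centre line; the grasp point (between the pads) lies 19 mm behind it (ctrl.grasp_offset is the distance from the TCP to the grasp point, in mm); z points along the fingers, y is the line along which they close (so a half turn about z gives the same grasp; the last joint's range is limited). The gripper opens to 88 mm and grips with 3 to 60 N. Pads are 20 mm wide; open, the fingers measure 115 mm over their backs; the gripper's body (75 mm by 178 mm) begins 61 mm behind the grasp point.
Start: joints at [-1.188, 0.423, 1.63, -0, 1.089, -0.019], TCP at [244.438, -575.2, 222.675] pointing down, gripper open.
Joint ranges: [-3, 3], [-0.9, 2.11], [0.09, 2.58], [-1.31, 4.45], [0.11, 2.69], [-2.54, 2.54]. Speed limits (rad/s): [2.39, 2.39, 3.01, 3.14, 3.14, 3.14].

## Interface

Orientations are given as a rotation vector (axis times angle).
In Python, from workcell import ctrl, viewer, ticket, models gives the robot as it stands.
- The arm moves only by the tool play_rows, never from a script. Its arguments are lists of equal length, an entry for each row: "dp": the shift along the world's x, y, z in mm, a list of three; "yaw": the turn about the world's z in degrees. In form: {"dp": [[tx, ty, tz], ...], "yaw": [yaw, ...]}. A call has 1 to 8 rows; each row shifts and turns the commanded pose from where the row before left it; what a row does not reach is not made up. A row lasts 1/12 s, in which the tool goes at most 41.7 mm and 7.16 degrees, less where a joint would pass 70% of its speed; a pose out of reach is approached as far as the arm can. A call is refused whole if a number of a shift passes 41.7 or a number of a turn 7.16, either way. A call with a gripper value outside its range is refused whole. "gripper" is the closure, from 0 (fully open) to 1 (shut), set as the call begins (left out, the last holds). The fingers move at their own pace and stop on an object; the grip force is fixed at half the most. Time passes only in rows, so rows that do not move let the fingers close. It gives the time, the measured TCP pose, the force, the opening and the grip force at its end, in the units of the state.
- ctrl.get_obs(): the state, without advancing time (a new reading comes with each control period).
- viewer.get_image(name): name is "side" or "top" or "wrist"; returns a dict with "pixels" (400x640x3 uint8, red, green, blue), "range_z" (400x640 float32, mm along the optical axis (not along the pixel's ray), 0 where there is no reading), "fx", "fy", "cx", "cy" (pixels), "T" (4x4, takes a point from camera to world coordinates); the wrist camera has in their place "hand_eye" (4x4, takes a point from camera to tool coordinates, whose origin is the TCP and whose axes are the flange's). Camera axes: x right, y up, looking along -z (the intrinsics and any distortion apply to the point x, -y, -z); pixel columns grow to the right and rows downward; lengths in mm; the calibration is good to about 2 mm. A picture is of the moment at which its call begins: read the wrist's pose just before it.
- ticket.close_job(): hands the job in; it is judged then, once.
Trained networks look in a picture, given as the dict that the camera call returned (one of the last four; its "shot" number tells which), for a name from the list of things; names that differ only in an ending like _2 or _b are one class to them, and where a whole thing is asked for, a point or a joint stands for the part that bears it (a point fixed in the world has none). Each returns a list of dicts, best first, with "conf" (0 to 1); they miss things now and then, are a little off and sometimes report something else, mostly with a low value. They report only what shows in the picture. A call takes as long as a camera call. They do not tell look-alikes from the thing itself.
- models.look_for(picture, name): "bbox" ([centre column, centre row, width, height] in pixels, round what is visible of it).
- models.landmark_of(picture, name): "location" ([column, row] in pixels: a listed point, or the origin of a listed thing).
The state is a dict: "t": time; "qpos": joint angles; "qvel": joint speeds; "joint_torque": joint torques, N m; "ee_pos": TCP position; "orientation": TCP orientation; "ft_force": force on the tool from outside, world axes, zero at the start; "moment": the same for the moment, N m; "width": finger opening in mm; "grasp_force": force on a finger pad.
Only numpy, scipy, OpenCV 4.12 (cv2) and the standard library are available. Lean on these libraries where they do the work, as an engineer would, in place of code of your own. Each camera call takes 0.05 s, during which the arm holds its last target. There are 200 camera calls.

## Working session

There is one attempt and no reset: what is moved stays moved. The work goes in short steps, Python scripts to look and compute and a tool call to move; the robot and the scene stay as the last step left them, time stands still between calls to the robot, and variables do not carry over. Pictures are saved under pics/ and viewed, at most 10 in all, crops included, and the job is handed in when it is done.

Besides the shell and the picture viewer there is one more tool, called as name([rows], argument=value, ...), one row to a line, values as JSON. play_rows: Moves the arm, as the interface text tells. Its arguments: {"type":"object","properties":{"dp":{"type":"array"},"yaw":{"type":"array"},"gripper":{"type":"number"}},"required":["dp","yaw"]}

```bash
mkdir -p pics
cat > h.py <<'E'
import numpy as np, cv2
from scipy.spatial.transform import Rotation as R
from workcell import ctrl, viewer, ticket, models
def shot(n):
    o=ctrl.get_obs(); p=viewer.get_image(n)
    if 'T' in p: T=np.array(p['T'])
    else:
        E=np.eye(4);E[:3,:3]=R.from_rotvec(o['orientation']).as_matrix();E[:3,3]=o['ee_pos'];T=E@np.array(p['hand_eye'])
    return p,T
def cloud(p,T):
    z=p['range_z'];v,u=np.mgrid[:z.shape[0],:z.shape[1]]
    c=np.stack([(u-p['cx'])/p['fx']*z,-(v-p['cy'])/p['fy']*z,-z],-1)
    return c@T[:3,:3].T+T[:3,3]
E
python3 - <<'E'
from h import *
print(ctrl.get_obs())
ims=[]
for n in ['top','side']:
    p,T=shot(n);C=cloud(p,T);print(n,T.round(2).tolist(),[k for k in p])
    for nm in ['cap','cap_top','canister']:
        for d in models.landmark_of(p,nm)[:3]:
            c,r=map(int,d['location']);print(nm,d['conf'],c,r,C[r,c].round())
    ims.append(p['pixels'])
cv2.imwrite('pics/top.png',ims[0][...,::-1]);cv2.imwrite('pics/side.png',ims[1][...,::-1])
E
```

```text
{'t': 0.0, 'qpos': array([-1.18799214e+00,  4.23829473e-01,  1.63069428e+00, -3.22557443e-05,
        1.08861534e+00, -1.90492233e-02]), 'qvel': array([-0.00084375, -0.00127083, -0.0007974 , -0.00156254,  0.00070921,
        0.00015731]), 'joint_torque': array([-3.18892780e-04, -5.44608843e+01, -2.73673904e+01,  6.44085975e-02,
        2.27271288e-02, -1.47124433e-04]), 'ee_pos': array([ 244.22871336, -574.69127436,  221.90712397]), 'orientation': array([-3.07690025e+00, -6.26711659e-01,  4.83273472e-04]), 'ft_force': array([-0.11937081, -0.1230034 , -0.1830517 ]), 'moment': array([0.01646253, 0.01820635, 0.00103184]), 'grasp_force': 0.0, 'width': 88.00423375451675}
top [[-0.02, 0.98, -0.22, 280.23], [-1.0, -0.02, -0.0, 31.43], [-0.0, 0.22, 0.98, 1093.76], [0.0, 0.0, 0.0, 1.0]] ['pixels', 'range_z', 'fx', 'fy', 'cx', 'cy', 'T', 'shot']
cap 0.92 273 208 [506. 143.  40.]
cap 0.85 380 213 [ 486. -146.   41.]
cap 0.83 342 267 [344. -38.  41.]
cap_top 0.95 271 206 [511. 148.  45.]
cap_top 0.82 325 197 [510.   4. 140.]
cap_top 0.65 340 270 [336. -33.  41.]
canister 0.93 325 209 [480.   5. 137.]
side [[-0.82, 0.19, -0.53, -206.67], [-0.56, -0.32, 0.76, 1017.34], [-0.02, 0.93, 0.37, 614.46], [0.0, 0.0, 0.0, 1.0]] ['pixels', 'range_z', 'fx', 'fy', 'cx', 'cy', 'T', 'shot']
cap 0.82 315 198 [491.  21. 119.]
cap 0.78 284 253 [489. 167.  20.]
cap 0.7 345 217 [ 486. -126.    7.]
cap_top 0.93 284 239 [510. 138.  42.]
cap_top 0.67 347 202 [ 492. -148.   47.]
cap_top 0.66 377 227 [339. -49.  43.]
canister 0.68 314 233 [486.  37.  23.]
canister 0.34 315 201 [491.  22. 111.]
```

View pics/top.png

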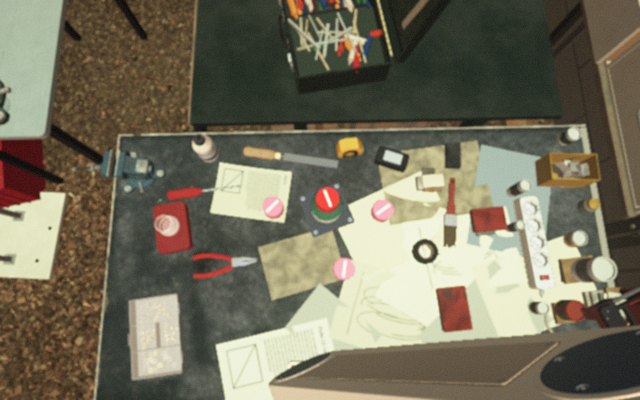

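View pics/side.png

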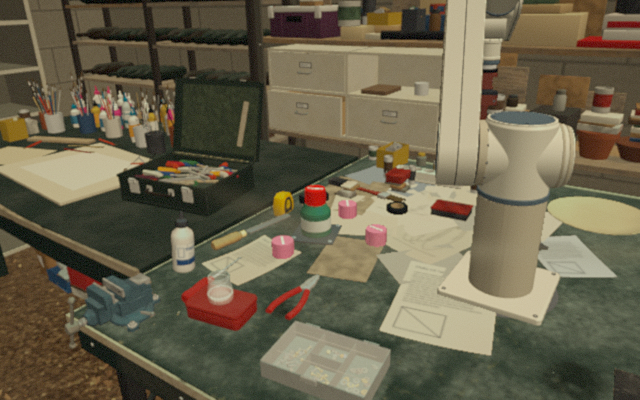

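Run:
```python
from h import *
for n in ['top','side']:
    p,T=shot(n);C=cloud(p,T)
    near=np.hypot(C[...,0]-490,C[...,1]-3)<80
    m=near&(C[...,2]>125)&(C[...,2]<150)
    P=C[m];print(n,len(P),P.min(0),P.max(0),np.median(P,0))
    (x,y),r=cv2.minEnclosingCircle(P[:,:2].astype(np.float32));print(x,y,r)
    for rr in (200,):
        m=(np.hypot(C[...,0]-490,C[...,1]-3)<rr)&(C[...,2]>60)
        lab,_,st,ce=cv2.connectedComponentsWithStats(m.astype(np.uint8))
        for i in range(1,lab):
            if st[i,4]>15: Q=C[_==i];print(st[i],Q.min(0).round(),Q.max(0).round())
```

```text
top 414 [478.07708525 -28.52598874 125.07939939] [534.91009213  26.4063075  143.1202267 ] [ 5.05112081e+02 -4.58418885e-01  1.37724451e+02]
506.894287109375 -0.1500612199306488 29.217010498046875
[339 142  19  10 113] [657. -89.  60.] [684. -40.  73.]
[310 188  33  33 827] [464. -43.  62.] [543.  42. 143.]
side 210 [476.35136583 -30.31247586 125.21215967] [531.60838905  31.05265142 140.53023917] [500.00267498   9.43346064 136.71136661]
504.97369384765625 0.44274863600730896 31.658918380737305
[300 185  31  36 826] [464. -30.  60.] [543.  45. 141.]
[276 192  15   7  55] [654. -88.  60.] [684. -41.  70.]
```

The red cap sits on the canister at top-view pixel (326,200) and side-view pixel (315,195), at about world (506,-1), with its top at z≈137. The pink ones are decoys. I'll move above the red cap, turning so the wrist joint stays near zero.

play_rows([
  [13, 29, 2],
  [13, 29, 2],
  [13, 29, 2],
  [13, 29, 2],
  [13, 29, 2],
  [13, 29, 2],
  [13, 29, 2],
  [13, 29, 2],
], yaw=[3.4, 3.4, 3.4, 3.4, 3.4, 3.4, 3.4, 3.4], gripper=0)

```text
t: 1.17
ee_pos: [348.8, -341.8, 239.0]
orientation: [2.843, 1.337, 0.0]
ft_force: [0.5, 0.2, 0.1]
width: 87.5
grasp_force: 0.0
```

play_rows([
  [13, 29, 2],
  [13, 29, 2],
  [13, 29, 2],
  [13, 29, 2],
  [13, 29, 2],
  [13, 29, 2],
  [13, 29, 2],
  [13, 29, 2],
], yaw=[3.4, 3.4, 3.4, 3.4, 3.4, 3.4, 3.4, 3.4])

```text
t: 1.83
ee_pos: [452.9, -109.7, 255.0]
orientation: [2.448, 1.968, 0.0]
ft_force: [-0.2, -0.2, -0.2]
width: 88.1
grasp_force: 0.0
```

play_rows([
  [13, 27, 2],
  [13, 27, 2],
  [13, 27, 2],
  [13, 27, 2],
  [0, 0, 0],
  [0, 0, 0],
], yaw=[3.4, 3.4, 3.4, 3.4, 0, 0])

```text
t: 2.33
ee_pos: [504.8, -2.2, 262.7]
orientation: [2.199, 2.243, 0.0]
ft_force: [0.0, -0.4, 0.1]
width: 87.9
grasp_force: 0.0
```

Run:
```python
from h import *
o=ctrl.get_obs();print(o['qpos'].round(3),o['ee_pos'],o['orientation'],o['t'])
p,T=shot('wrist');C=cloud(p,T)
Rm=R.from_rotvec(o['orientation']).as_matrix();print(Rm.round(3).tolist())
m=(C[...,2]>128)&(C[...,2]<150)&(np.hypot(C[...,0]-506,C[...,1])<60)&(p['range_z']>0)
P=C[m];print(len(P),np.median(P,0),cv2.minEnclosingCircle(P[:,:2].astype(np.float32)))
for nm in ['cap_top','neck_seat']:
  for d in models.landmark_of(p,nm)[:3]:
    c,r=map(int,d['location']);print(nm,d['conf'],c,r,C[r,c].round())
# white stripe
px=p['pixels'];w=m&(px.min(-1)>130)&(C[...,2]>134)
Q=C[w][:,:2];print(len(Q));l=cv2.fitLine(Q.astype(np.float32),cv2.DIST_L2,0,.01,.01).ravel();print(l,np.degrees(np.arctan2(l[1],l[0])))
cv2.imwrite('pics/w1.png',px[...,::-1])
```

```text
[-0.028  0.197  1.853 -0.     1.092 -0.048] [504.78976678  -2.16702044 262.71751375] [2.19885291e+00 2.24342103e+00 6.77633322e-05] 2.3333
[[-0.02, 1.0, 0.0], [1.0, 0.02, -0.0], [-0.0, 0.0, -1.0]]
2162 [507.60546545   2.51322277 136.96505304] ((507.7945556640625, 0.7815369963645935), 28.756803512573242)
cap_top 0.96 310 189 [504.   4. 137.]
cap_top 0.77 317 57 [509. 150.  42.]
cap_top 0.68 307 276 [ 501. -155.   43.]
234
[9.4277030e-01 3.3344296e-01 5.0745804e+02 7.0933270e-01] 19.477882
```

View pics/w1.png

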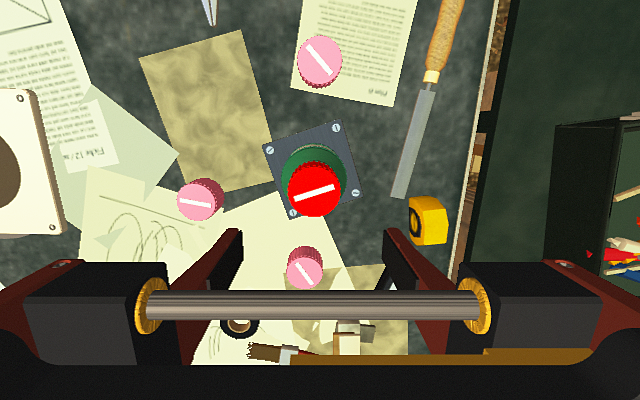

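The wrist view shows the red cap at pixel (315,190). Its centre is at about (507.5,1) and its stripe lies at about 19.5°. The fingers have clear room around it, so I'll descend and grip.

play_rows([
  [1.5, 1.5, -30],
  [1, 1.5, -30],
  [0, 0, -30],
  [0, 0, -30],
  [0, 0, -22],
  [0, 0, -12],
  [0, 0, -7],
  [0, 0, 0],
], yaw=[0, 0, 0, 0, 0, 0, 0, 0])

```text
t: 3.15
ee_pos: [505.7, -1.2, 100.5]
orientation: [-2.202, -2.238, 0.003]
ft_force: [-0.2, -0.1, -0.2]
width: 87.9
grasp_force: 0.0
```

play_rows([
  [0, 0, 0],
  [0, 0, 0],
  [0, 0, 0],
  [0, 0, 0],
  [0, 0, 0],
  [0, 0, 0],
  [0, 0, 0],
  [0, 0, 0],
], yaw=[0, 0, 0, 0, 0, 0, 0, 0], gripper=1)

```text
t: 3.82
ee_pos: [506.7, -0.2, 102.3]
orientation: [-2.201, -2.241, 0.001]
ft_force: [-2.5, -0.6, 7.2]
width: 56.0
grasp_force: 30.0
```

Run:
```python
from h import *
o=ctrl.get_obs();print({k:np.round(v,3) for k,v in o.items()})
```

```text
{'t': np.float64(3.817), 'qpos': array([-0.024,  0.436,  1.968, -0.   ,  0.738, -0.042]), 'qvel': array([ 0.   , -0.001,  0.   , -0.001, -0.002, -0.   ]), 'joint_torque': array([ 3.4300e-01, -4.3898e+01, -1.9010e+01,  2.1600e-01, -9.0900e-01,
        1.4000e-02]), 'ee_pos': array([ 5.06706e+02, -2.11000e-01,  1.02316e+02]), 'orientation': array([-2.201e+00, -2.241e+00,  1.000e-03]), 'ft_force': array([-2.484, -0.598,  7.219]), 'moment': array([-0.175,  0.491, -0.013]), 'grasp_force': np.float64(30.002), 'width': np.float64(56.017)}
```

play_rows([
  [0, 0, 0],
  [0, 0, 0],
  [0, 0, 0],
  [0, 0, 0],
  [0, 0, 0],
], yaw=[3, 3, 3, 3, 0])

```text
t: 4.23
ee_pos: [506.5, -0.0, 102.3]
orientation: [-1.951, -2.461, 0.001]
ft_force: [-3.4, 0.6, 6.8]
width: 56.4
grasp_force: 30.0
```

Run:
```python
from h import *
o=ctrl.get_obs();print({k:np.round(v,3) for k,v in o.items()})
Rm=R.from_rotvec(o['orientation']).as_matrix();print(np.degrees(np.arctan2(Rm[1,0],Rm[0,0])))
```

```text
{'t': np.float64(4.233), 'qpos': array([-0.024,  0.436,  1.968,  0.   ,  0.739, -0.254]), 'qvel': array([-0.002,  0.001, -0.002, -0.004, -0.002,  0.068]), 'joint_torque': array([ -0.046, -43.727, -19.169,   0.136,  -1.026,  -0.62 ]), 'ee_pos': array([ 5.06499e+02, -3.10000e-02,  1.02315e+02]), 'orientation': array([-1.951e+00, -2.461e+00,  1.000e-03]), 'ft_force': array([-3.393,  0.561,  6.841]), 'moment': array([-0.071,  0.627,  0.038]), 'grasp_force': np.float64(30.001), 'width': np.float64(56.402)}
103.18516038970276
```

play_rows([
  [0, 0, 0],
  [0, 0, 0],
  [0, 0, 0],
], yaw=[3, 0, 0])

```text
t: 4.48
ee_pos: [506.5, -0.1, 102.3]
orientation: [-1.889, -2.509, 0.001]
ft_force: [-3.3, 0.4, 7.1]
width: 56.3
grasp_force: 30.0
```

Run:
```python
from h import *
o=ctrl.get_obs();print({k:np.round(v,3) for k,v in o.items() if k in('moment','joint_torque','qpos')})
p,T=shot('wrist');C=cloud(p,T);px=p['pixels'].astype(int)
m=(C[...,2]>132)&(C[...,2]<142)&(np.hypot(C[...,0]-507,C[...,1])<26)
w=m&(px.min(-1)>130);Q=C[w][:,:2];print(m.sum(),len(Q))
if len(Q)>5:
  l=cv2.fitLine(Q.astype(np.float32),cv2.DIST_L2,0,.01,.01).ravel();print(np.degrees(np.arctan2(l[1],l[0])))
cv2.imwrite('pics/w2.png',p['pixels'][...,::-1])
```

```text
{'qpos': array([-0.024,  0.436,  1.968, -0.   ,  0.739, -0.304]), 'joint_torque': array([ -0.098, -43.76 , -19.17 ,   0.109,  -1.023,  -0.049]), 'moment': array([-0.04 ,  0.568,  0.064])}
5474 952
34.4752
```

View pics/w2.png

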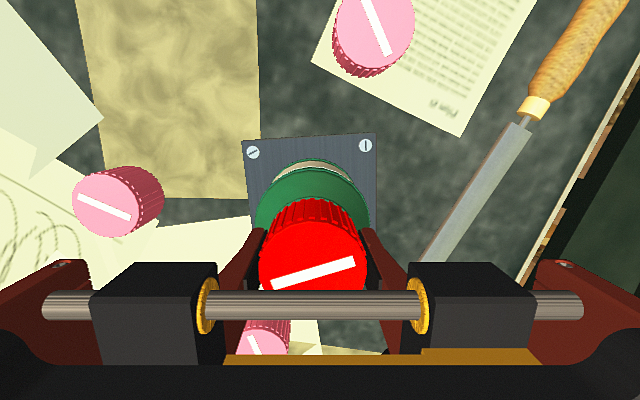

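The stripe at pixel (313,273) has turned from 19.5° to 34.5°. The cap followed all 15° with little torque, so positive yaw loosens it. I'll continue to 75°.

play_rows([
  [0, 0, 0],
  [0, 0, 0],
  [0, 0, 0],
  [0, 0, 0],
  [0, 0, 0],
  [0, 0, 0],
  [0, 0, 0],
  [0, 0, 0],
], yaw=[4, 4, 4, 4, 4, 4, 4, 4])

```text
t: 5.2
ee_pos: [506.6, -0.0, 102.3]
orientation: [-1.12, -2.934, 0.0]
ft_force: [-3.2, 0.5, 7.7]
width: 56.2
grasp_force: 30.0
```

play_rows([
  [0, 0, 0],
  [0, 0, 0],
  [0, 0, 0],
  [0, 0, 0],
  [0, 0, 0],
  [0, 0, 0],
  [0, 0, 0],
  [0, 0, 0],
], yaw=[4, 4, 4, 4, 4, 4, 4, 0])

```text
t: 5.87
ee_pos: [506.8, -0.1, 102.3]
orientation: [0.376, 3.119, -0.0]
ft_force: [-2.7, -0.3, 5.9]
width: 56.1
grasp_force: 30.0
```

Run:
```python
from h import *
o=ctrl.get_obs();print({k:np.round(v,3) for k,v in o.items() if k in('moment','joint_torque','qpos')})
p,T=shot('wrist');C=cloud(p,T);px=p['pixels'].astype(int)
m=(C[...,2]>132)&(C[...,2]<142)&(np.hypot(C[...,0]-507,C[...,1])<26)
w=m&(px.min(-1)>130);Q=C[w][:,:2]
l=cv2.fitLine(Q.astype(np.float32),cv2.DIST_L2,0,.01,.01).ravel();print(len(Q),np.degrees(np.arctan2(l[1],l[0])))
```

```text
{'qpos': array([-0.024,  0.436,  1.968, -0.   ,  0.738, -1.354]), 'joint_torque': array([  0.114, -44.07 , -18.732,   0.225,  -0.616,  -0.834]), 'moment': array([-0.12 ,  0.294,  0.082])}
925 -85.07702
```

The stripe is now at 95°, so the cap has turned 75°. I'll lift it gently.

play_rows([
  [0, 0, 2],
  [0, 0, 2],
  [0, 0, 2],
  [0, 0, 2],
  [0, 0, 0],
  [0, 0, 0],
], yaw=[0, 0, 0, 0, 0, 0])

```text
t: 6.42
ee_pos: [506.8, -0.2, 109.8]
orientation: [-0.382, -3.118, -0.0]
ft_force: [-1.3, 0.3, 0.5]
width: 56.2
grasp_force: 30.0
```

play_rows([
  [0, 0, 6],
  [0, 0, 10],
  [0, 0, 14],
  [0, 0, 14],
  [0, 0, 14],
  [0, 0, 14],
  [0, 0, 12],
  [0, 0, 8],
], yaw=[0, 0, 0, 0, 0, 0, 0, 0])

```text
t: 7.08
ee_pos: [507.9, -0.2, 203.9]
orientation: [0.382, 3.115, 0.0]
ft_force: [-0.0, 0.7, -0.3]
width: 56.4
grasp_force: 30.0
```

play_rows([
  [0, 0, 0.7],
  [0, 0, 0],
  [0, 0, 0],
  [0, 0, 0],
  [0, 0, 0],
  [0, 0, 0],
], yaw=[0, 0, 0, 0, 0, 0])

```text
t: 7.58
ee_pos: [506.6, -0.2, 201.8]
orientation: [-0.382, -3.117, 0.0]
ft_force: [0.3, -0.3, -0.8]
width: 56.4
grasp_force: 30.0
```

Run:
```python
from h import *
p,T=shot('side');C=cloud(p,T)
cv2.imwrite('pics/s2.png',cv2.resize(p['pixels'][100:300,200:440,::-1],None,fx=2.5,fy=2.5))
p,T=shot('wrist');C=cloud(p,T);px=p['pixels'].astype(int)
m=(px[...,0]>150)&(px[...,1]<60)&(np.hypot(C[...,0]-507,C[...,1])<32)&(C[...,2]>150)
print(m.sum(),np.percentile(C[m],[2,50,98],axis=0).round(1), ctrl.get_obs()['qvel'].round(3))
w=(np.hypot(C[...,0]-507,C[...,1])<24)&(C[...,2]>220)&(px.min(-1)>130)
Q=C[w];A=np.c_[Q[:,:2],np.ones(len(Q))];print(Q.mean(0),np.linalg.lstsq(A,Q[:,2],rcond=None)[0])
```

```text
7089 [[479.5 -23.8 201.3]
 [494.    4.4 236.2]
 [519.4  26.9 237.6]] [ 0.001 -0.003 -0.003  0.001  0.002 -0.001]
[507.58714379   0.74858543 237.24289593] [-3.64407418e-02  7.86071596e-04  2.55739160e+02]
```

View pics/s2.png

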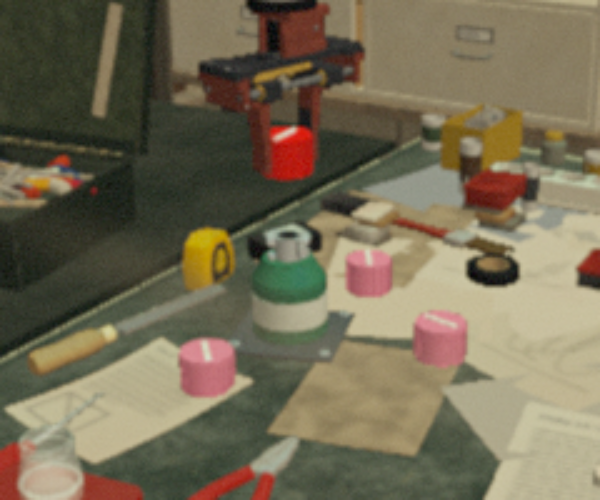

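The cap, at crop pixel (290,153), is held level with its top at z≈237, which is 100 mm above where it started. The canister neck at (288,242) is bare and everything around it is untouched.

```bash
python3 -c "
from workcell import ticket
print(ticket.close_job())"
```

```text
the job is handed in; nothing more can be done
None
```

The red cap is off: it loosened counter-clockwise seen from above (right-hand thread), came free after a 75° turn, and is held level and still about 100 mm above its seat; the job is handed in.

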